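Set a blank step attenuator by counting clicks, then switch its output on

ROBOT

A 6-joint arm with a two-finger parallel gripper is mounted at the origin on the work surface. World frame = base frame: x ahead of the robot, y to its left, z up, the work surface at z = 0. Lengths are in m, angles in rad, forces in N, time in s.
With the tool pointing down it reaches from about 0.275 to 0.825 m from the base axis. Payload 5.2 kg.
Tool frame: the origin (TCP) lies at the very end of the fingers, on their centre line; the grasp point (between the pads) lies 19 mm behind it (ctrl.grip_depth is the distance from the TCP to the grasp point, in m); x points along the fingers, z is the direction in which the jaws open and shut, and the axes are right-handed (so a half turn about x gives the same grasp; the last joint's range is limited). The gripper opens to 93 mm and grips with 3 to 60 N. Pads are 15 mm wide; open, the fingers measure 128 mm over their backs; the gripper's body (75 mm by 188 mm) begins 65 mm behind the grasp point.
Start: joints at [0.898, 0.259, 1.535, -0, 1.348, -0.203], TCP at [0.249, 0.49, 0.189] pointing down, gripper open.
Joint ranges: [-3.14, 3.14], [-0.91, 2.08], [0.19, 2.58], [-1.22, 4.36], [0.22, 2.71], [-3.12, 3.12]. Speed limits (rad/s): [2.57, 2.57, 3.14, 3.14, 3.14, 3.14].

INTERFACE

Orientations are given as a 3x3 rotation matrix whose columns are the frame's x, y, z axes.
In Python, from cell import ctrl gives the robot as it stands.
- The arm moves only by the tool jog_arm, never from a script. Its argument "steps" is a list of rows, each an object with "offset": the shift along the world's x, y, z in cm, a list of three; "rot": the turn, a rotation vector about the world's x, y, z in rad, a list of three; "jaw": the opening, from -1 (shut) to 1 (fully open). In form: [{"offset": [dx, dy, dz], "rot": [rx, ry, rz], "jaw": jaw}, ...]. A call has 1 to 8 rows; each row is the pose to reach, as a shift and turn from the pose measured when the call began; what a row does not reach only later rows make up. A row lasts 1/8 s, in which the tool goes at most 62.5 mm and 10.7 degrees, less where a joint would pass 70% of its speed; a pose out of reach is approached as far as the arm can. A call with a gripper value outside its range is refused whole. The fingers move at their own pace and stop on an object; "force" is the grip in N (left out, the last holds). Time passes only in rows, so rows that repeat a pose let the fingers close. It gives the time, the measured TCP pose, the force and the opening at its end, in the units of the state.
- ctrl.sense(): the state, without advancing time (a new reading comes with each control period).
- ctrl.capture(name): name is "scene" or "top" or "wrist"; returns (picture, depth): 480x640x3 uint8, red, green, blue; 480x640 float32, m along the optical axis (not along the pixel's ray), 0 where there is no reading.
- ctrl.calibration(name): a dict with "fx", "fy", "cx", "cy" (pixels), "position" and "rotation" of the camera in the world. Camera axes: x right, y down, z forward; pixel columns grow to the right and rows downward; lengths in m; the calibration is good to about 2 mm. A picture is of the moment at which its call begins: read the wrist's pose just before it. calibration takes no time and is no camera call; for the wrist camera it gives the pose at the moment of the call.
- ctrl.hand_in(): hands the job in, once; it reports no verdict.
Trained networks look in the newest picture that a camera, given by its name, has taken for a name from the list of things; names that differ only in an ending like _2 or _b are one class to them, and where a whole thing is asked for, a point or a joint stands for the part that bears it (a point fixed in the world has none). Each returns a list of dicts, best first, with "p" (0 to 1); they miss things now and then, are a little off and sometimes report something else, mostly with a low value. They report only what shows in the picture. A call takes as long as a camera call.
- ctrl.look_for(name, camera): "pixel" ([column, row] in pixels, amid what is visible of it).
- ctrl.spot_point(name, camera): "pixel" ([column, row] in pixels: a listed point, or the origin of a listed thing).
The state is a dict: "time": time; "joints": joint angles; "joint_vel": joint speeds; "effort": joint torques, N m; "eef_pos": TCP position; "eef_rot": TCP orientation; "wrist_force": force on the tool from outside, world axes, zero at the start; "wrist_torque": the same for the moment, N m; "width": finger opening in m.
Only numpy, scipy, OpenCV 4.12 (cv2) and the standard library are available. Lean on these libraries where they do the work, as an engineer would, in place of code of your own. Each camera call takes 0.05 s, during which the arm holds its last target.

TASK

Set the step attenuator's unmarked knob by feel: ease it anticlockwise (seen from above) to its end stop without straining the stop, then turn it clockwise exactly four clicks and leave it resting there. Only once it is set, push the steel toggle lever fully over to its other side to switch the output on, and leave the things lying round the box where they are.

Things in the scene. Friction and masses are not known exactly. Their poses are not given: they have to be found in the camera images.
- box: Fixed dark grey box, 160 (x) by 240 (y) by 60 mm (z), bare aluminium top. Origin at the centre of its underside, on the bench; z up, x away from the robot at yaw 0. Two brass sockets stand out 14 mm from its -x face. On top: the knob at box (0, +60) mm, the toggle at box (0, -60) mm.
- knob_grip (a point): Point on the knob's upright axis, 22 mm above the box's top: the height to hold it. Its axes turn with the knob: x lies along the bar, z up. The knob is a blank blue bar, 44 mm long, 14 mm wide, its top 31 mm above the box's top, over a flat black disc of 52 mm diameter. It is clamped on its spindle at no particular angle, so its angle does not tell the click.
- knob_axis (a point): Point fixed to the box where the knob's axis meets its top. Seen from above, the spindle has 8 detents (clicks) 24 degrees apart between two end stops, starts 2 to 5 clicks clockwise of the anticlockwise stop, and settles into the nearest detent when let go. A click takes up to about 0.08 N m; a 20 N grip holds well. The switch's mount gives 1.6 N m per rad: past a stop the resistance grows so.
- wiper (a joint): Hidden contact inside the box, driven by the knob: 0 with the knob in the detent at its anticlockwise end stop, 0.00001 m more for each click clockwise (0.00004 m at four clicks). This is far below the noise of the reading, so it is no use for counting.
- strain (a joint): Hidden gauge of the twist that the knob puts on the switch's mount: 0.00001 m for each 0.1 N m, negative when the knob is pushed anticlockwise. More than 0.4 N m either way (about 0.25 rad past an end stop) strains the switch. Also far below the noise of the reading: of no use for feeling.
- toggle (a joint): Angle (rad) of the steel toggle lever on the box: 0 off, leaning to the box's -x side (it starts within 0.12 of that); 1.0 on, leaning equally far to the +x side. It swings in the box's x-z plane and stays where it is left.
- toggle_tip (a point): Centre of the 26 mm steel ball at the end of the toggle lever, 50 mm from the pivot, which lies at box (0, -60) mm, 22 mm above the box's top, on a black block 70 (x) by 50 (y) by 25 mm. The ball moves about 48 mm towards the box's +x as the lever swings over; 2 to 3 N push it.
- relay: Bystander: loose green circuit board with two blue relay blocks, 60 by 70 by 30 mm; origin at the centre of its underside.
- breadboard: Bystander: loose white breadboard with a black and a red part on it, 55 by 85 by 24 mm; origin at the centre of its underside.
- jar: Bystander: loose closed glass jar, 44 mm diameter, 45 mm tall; origin at the centre of its underside.

How it is judged:
By the outcome, as a careful person would: the job done as asked, in the order asked, and still so for the second after the job is handed in, with the robot touching nothing.
It also fails if it takes over 72 s, if anything falls off the work surface, if the arm or the gripper's body presses on something with over 40 N, if the wrist force passes 120 N, or if a joint passes its speed limit or range.

## Working session

There is one attempt and no reset: what is moved stays moved. The work goes in short steps, Python scripts to look and compute and a tool call to move; the robot and the scene stay as the last step left them, time stands still between calls to the robot, and variables do not carry over. Pictures are saved under pics/ and viewed, and the job is handed in when it is done.

Besides the shell and the picture viewer there is one more tool, called after "Emit:" by a JSON object that holds its "op" and its "data", one argument or row to a line. jog_arm: Moves the arm, as the interface text tells. Its arguments: {"type":"object","properties":{"steps":{"type":"array"},"force":{"type":"number"}},"required":["steps"]}

```bash
ls; mkdir -p pics; cat > h.py <<'E'
import numpy as np, cv2
from cell import ctrl
def save(n,p): cv2.imwrite('pics/'+n+'.png',cv2.cvtColor(p,cv2.COLOR_RGB2BGR))
def world(cal,px,d):
    c=np.array([(px[0]-cal['cx'])/cal['fx']*d,(px[1]-cal['cy'])/cal['fy']*d,d])
    return np.array(cal['position'])+np.array(cal['rotation'])@c
def at_z(cal,px,z):
    R=np.array(cal['rotation']);p=np.array(cal['position'])
    r=R@np.array([(px[0]-cal['cx'])/cal['fx'],(px[1]-cal['cy'])/cal['fy'],1]);return p+r*(z-p[2])/r[2]
E
python3 - <<'E'
from h import *
np.set_printoptions(precision=4,suppress=True)
for c in ['top','scene']:
    p,d=ctrl.capture(c);save(c+'0',p);np.save('pics/d'+c,d);cal=ctrl.calibration(c)
    print(c,cal['position'])
    for n in ['box','knob_grip','knob_axis','toggle_tip','relay','breadboard','jar']:
        if c=='scene' and n in('relay','breadboard','jar'):continue
        r=ctrl.spot_point(n,c)[:2]
        for q in r:
            u,v=map(int,np.round(q['pixel'])); dd=d[v,u] if 0<=v<480 and 0<=u<640 else 0
            print(n,np.round(q['pixel'],1),round(q['p'],2),world(cal,q['pixel'],dd), at_z(cal,q['pixel'],{'box':0,'knob_grip':.082,'knob_axis':.06,'toggle_tip':.126}.get(n,0)))
s=ctrl.sense();print(s)
E
```

```text
pics
top [0.5601 0.0164 1.1414]
box [301.8 249.3] 0.81 [0.622  0.0778 0.0567] [0.6252 0.081  0.    ]
knob_grip [267.3 249.2] 0.47 [0.6214 0.1408 0.0937] [0.6221 0.1422 0.082 ]
knob_axis [269.6 249.7] 0.63 [0.6206 0.1368 0.0909] [0.6223 0.1403 0.06  ]
toggle_tip [328.2 256.2] 0.71 [0.604  0.0259 0.1362] [0.6045 0.026  0.126 ]
relay [209.5 230.6] 0.68 [0.6649 0.264  0.0311] [0.6678 0.271  0.    ]
breadboard [393.1 254.9] 0.57 [ 0.6092 -0.1035  0.0178] [ 0.6099 -0.1054  0.    ]
jar [275.5 173.4] 0.84 [0.7754 0.1286 0.0448] [0.7842 0.1332 0.    ]
scene [ 1.1322 -0.5739  0.6098]
box [324.3 273.3] 0.71 [0.6653 0.021  0.0597] [0.6147 0.0856 0.    ]
knob_grip [341.8 234.2] 0.51 [0.6286 0.1273 0.0853] [0.6254 0.1317 0.082 ]
knob_axis [344.3 242.4] 0.97 [0.6292 0.1365 0.0604] [0.6289 0.137  0.06  ]
toggle_tip [391.2 243.4] 0.64 [0.6819 0.249  0.0231] [0.7609 0.1047 0.126 ]
toggle_tip [300.5 234. ] 0.57 [0.6095 0.0165 0.131 ] [0.6041 0.0227 0.126 ]
{'time': 0.65, 'joints': array([ 0.8982,  0.2585,  1.535 ,  0.    ,  1.348 , -0.2028]), 'joint_vel': array([-0.    , -0.0004,  0.0026,  0.0003,  0.0004, -0.0008]), 'effort': array([ -0.0022, -43.7017, -28.4225,   0.0716,   0.0315,  -0.    ]), 'eef_pos': array([0.249 , 0.4904, 0.1895]), 'eef_rot': array([[ 0.    , -0.8917,  0.4527],
       [ 0.0001,  0.4527,  0.8917],
       [-1.    , -0.    ,  0.0001]]), 'wrist_force': array([0.3064, 0.958 , 0.0976]), 'wrist_torque': array([ 0.007 ,  0.0639, -0.0016]), 'width': 0.09275017928677483}
```

```bash
python3 - <<'E'
import cv2
a=cv2.imread('pics/top0.png')[140:340,180:430];cv2.imwrite('pics/topc.png',cv2.resize(a,(750,600),interpolation=cv2.INTER_CUBIC))
E
```

```text
(no output)
```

View pics/topc.png

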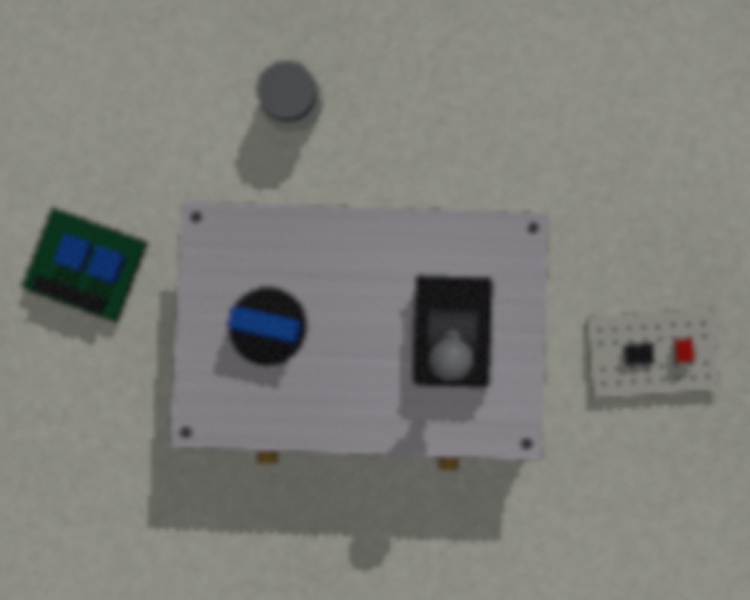

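View pics/scene0.png

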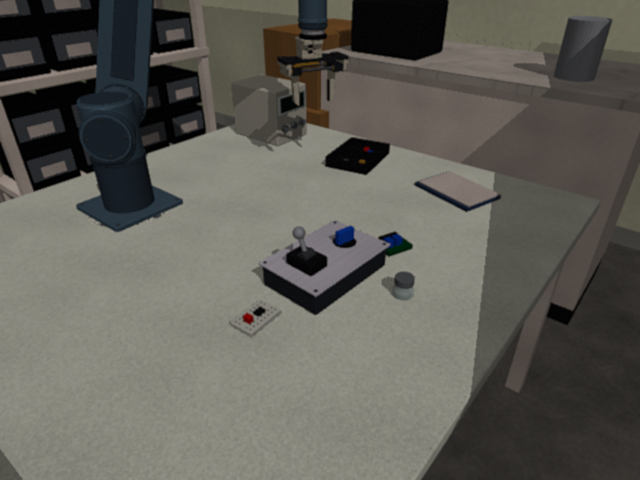

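The top view crop shows the knob bar at crop (267,325), the toggle ball at (452,355) leaning to -x, and the relay, jar and breadboard clear of the box. Next I'll measure the bar's angle from its colour.

```bash
cat >> h.py <<'E'
def bar(p,cal,z=.091,roi=None):
    hsv=cv2.cvtColor(p,cv2.COLOR_RGB2HSV)
    m=cv2.inRange(hsv,(100,130,60),(130,255,255))
    if roi: 
        k=np.zeros_like(m);k[roi[1]:roi[3],roi[0]:roi[2]]=255;m&=k
    n,l,st,c=cv2.connectedComponentsWithStats(m)
    out=[]
    for i in range(1,n):
        if st[i,4]<60: continue
        v,u=np.where(l==i)
        w=np.array([at_z(cal,(a,b),z)[:2] for a,b in zip(u[::max(1,len(u)//600)],v[::max(1,len(u)//600)])]).astype(np.float32)
        r=cv2.minAreaRect(w*1000)
        e=np.linalg.eigh(np.cov(w.T))[1][:,1]
        out.append((st[i,4],c[i],w.mean(0),np.array(r[0])/1000,r[1],np.degrees(np.arctan2(e[1],e[0]))))
    return out
E
python3 - <<'E'
from h import *
np.set_printoptions(precision=4,suppress=True)
p,d=ctrl.capture('top');cal=ctrl.calibration('top')
for b in bar(p,cal): print(b)
E
```

```text
(np.int32(102), array([203.6275, 223.6176]), array([0.6728, 0.2619], dtype=float32), array([0.6728, 0.2617]), (18.948244094848633, 19.531810760498047), np.float64(171.2890268565183))
(np.int32(106), array([214.4623, 227.5943]), array([0.6647, 0.2412], dtype=float32), array([0.6646, 0.2412]), (19.46630859375, 19.791126251220703), np.float64(179.44604197114518))
(np.int32(188), array([267.7926, 247.5532]), array([0.6247, 0.1401], dtype=float32), array([0.6247, 0.14  ]), (44.09559631347656, 15.567797660827637), np.float64(75.37051814648231))
```

Emit:
{"op": "jog_arm", "data": {
  "steps": [
    {"offset":[37.5,-35,4],"rot":[0,0,-1.31],"jaw":1},
    {"offset":[37.5,-35,4],"rot":[0,0,-1.31],"jaw":1},
    {"offset":[37.5,-35,4],"rot":[0,0,-1.31],"jaw":1},
    {"offset":[37.5,-35,4],"rot":[0,0,-1.31],"jaw":1},
    {"offset":[37.5,-35,4],"rot":[0,0,-1.31],"jaw":1},
    {"offset":[37.5,-35,4],"rot":[0,0,-1.31],"jaw":1},
    {"offset":[37.5,-35,4],"rot":[0,0,-1.31],"jaw":1},
    {"offset":[37.5,-35,4],"rot":[0,0,-1.31],"jaw":1}
  ],
  "force": 20
}}

```text
time: 1.7
eef_pos: [0.6148, 0.1487, 0.2286]
eef_rot: [[0.0, 0.21, 0.978], [0.0, 0.978, -0.21], [-1.0, 0.0, 0.0]]
wrist_force: [1.3, -0.1, -0.7]
width: 0.0933
```

```bash
python3 - <<'E'
from h import *
np.set_printoptions(precision=4,suppress=True)
cal=ctrl.calibration('wrist');p,d=ctrl.capture('wrist');save('w1',p)
print(cal['position'],ctrl.sense()['eef_pos'],ctrl.sense()['wrist_torque'])
for b in bar(p,cal): print(b)
for n in ['knob_grip','toggle_tip']:
  for q in ctrl.spot_point(n,'wrist')[:1]:
    u,v=map(int,q['pixel']);print(n,q['p'],q['pixel'],world(cal,q['pixel'],d[v,u]),at_z(cal,q['pixel'],.082 if n[0]=='k' else .126))
# height map near the knob
W=[world(cal,(u,v),d[v,u]) for v in range(0,480,3) for u in range(0,640,3) if d[v,u]>0]
W=np.array(W);r=np.hypot(W[:,0]-.6247,W[:,1]-.1401)
a=np.radians(75);perp=np.abs(-(W[:,0]-.6247)*np.sin(a)+(W[:,1]-.1401)*np.cos(a))
m=(r<.022)&(perp>.012);print('disc',np.percentile(W[m,2],[10,50,90]))
m=(r>.035)&(r<.05);print('top',np.percentile(W[m,2],[10,50,90]))
m=(r<.018)&(perp<.004);print('bar',np.percentile(W[m,2],[10,50,90]))
E
```

```text
[0.6326 0.2281 0.4236] [0.6204 0.142  0.2283] [-0.1593 -0.0465 -0.0803]
(np.int32(637), array([359.7818,  35.2182]), array([0.6714, 0.2673], dtype=float32), array([0.6713, 0.2672]), (16.660871505737305, 17.730676651000977), np.float64(168.9574327130341))
(np.int32(575), array([354.6678,  64.9896]), array([0.6643, 0.2488], dtype=float32), array([0.6643, 0.2487]), (15.925247192382812, 17.470226287841797), np.float64(161.77355411314136))
(np.int32(1070), array([330.8907, 214.8804]), array([0.6252, 0.1436], dtype=float32), array([0.6251, 0.1431]), (47.75766372680664, 14.912237167358398), np.float64(76.52260752208699))
knob_grip 0.57 [332.3, 215.9] [0.6262 0.1428 0.0916] [0.626  0.1404 0.082 ]
toggle_tip 0.89 [328.2, 374.1] [0.5984 0.0301 0.1339] [0.5975 0.0247 0.126 ]
disc [0.06   0.061  0.0618]
top [0.0598 0.3555 0.3596]
bar [0.0902 0.091  0.0921]
```

View pics/w1.png

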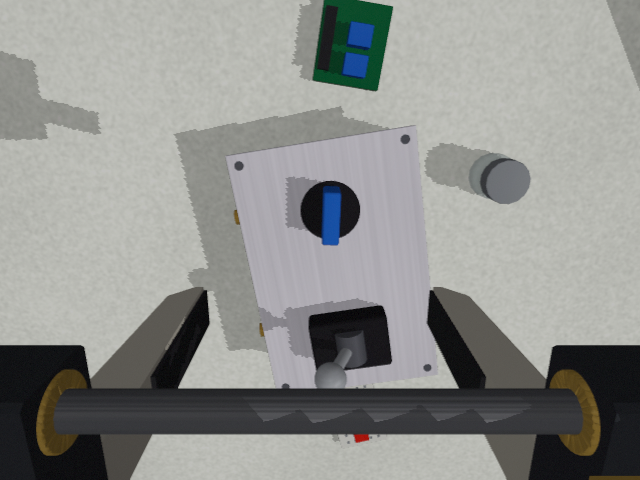

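```bash
python3 - <<'E'
from h import *
np.set_printoptions(precision=4,suppress=True)
cal=ctrl.calibration('wrist');p,d=ctrl.capture('wrist')
s=ctrl.sense();print(s['eef_pos'],s['eef_rot'],s['wrist_torque'],s['joints'])
for b in bar(p,cal,roi=(250,150,420,300)): print(b)
for n in ['knob_grip','knob_axis','toggle_tip']:
  for q in ctrl.spot_point(n,'wrist')[:1]:
    print(n,q['p'],q['pixel'],at_z(cal,q['pixel'],{'knob_grip':.082,'knob_axis':.06}.get(n,.126)))
# disc centre
g=cv2.cvtColor(p,cv2.COLOR_RGB2GRAY);hsv=cv2.cvtColor(p,cv2.COLOR_RGB2HSV)
m=((g<60)|(cv2.inRange(hsv,(100,130,60),(130,255,255))>0)).astype(np.uint8)
n,l,st,c=cv2.connectedComponentsWithStats(m);i=l[int(214),int(331)]
v,u=np.where(l==i);w=np.array([at_z(cal,(a,b),.0615)[:2] for a,b in zip(u,v)]).astype(np.float32);print(st[i],cv2.minEnclosingCircle(w*1000))
print([ctrl.sense()['wrist_torque'][2]])
E
```

```text
[0.6138 0.1492 0.2276] [[-0.0011  0.2099  0.9777]
 [ 0.0003  0.9777 -0.2099]
 [-1.      0.     -0.0012]] [-0.0343  0.0932 -0.0441] [0.0619 0.3882 1.2592 0.0003 1.4953 0.2733]
(np.int32(1069), array([330.1534, 213.637 ]), array([0.6253, 0.1436], dtype=float32), array([0.6251, 0.143 ]), (47.51415252685547, 14.805734634399414), np.float64(76.66100088135917))
knob_grip 0.92 [331.4, 215.9] [0.6257 0.1394 0.082 ]
knob_axis 0.84 [330.5, 210.3] [0.6254 0.1388 0.06  ]
toggle_tip 0.79 [329.2, 376.3] [0.5981 0.0219 0.126 ]
[ 300  180   59   64 2806] ((623.7261352539062, 137.70359802246094), 28.44528579711914)
[np.float64(0.017398800131486238)]
```

Emit:
{"op": "jog_arm", "data": {
  "steps": [
    {"offset":[1.1,-0.9,-6],"rot":[0,0,-0.03],"jaw":1},
    {"offset":[1.1,-0.9,-9],"rot":[0,0,-0.03],"jaw":1},
    {"offset":[1.1,-0.9,-9],"rot":[0,0,-0.03],"jaw":1},
    {"offset":[1.1,-0.9,-9],"rot":[0,0,-0.03],"jaw":1}
  ]
}}

```text
time: 2.55
eef_pos: [0.6239, 0.1435, 0.1403]
eef_rot: [[0.002, 0.234, 0.972], [0.001, 0.972, -0.234], [-1.0, 0.001, 0.002]]
wrist_force: [-0.5, -0.6, -0.4]
width: 0.0925
```

```bash
python3 - <<'E'
from h import *
np.set_printoptions(precision=4,suppress=True)
for k in range(4):
  cal=ctrl.calibration('wrist');p,d=ctrl.capture('wrist')
  s=ctrl.sense();print(s['time'],s['eef_pos'],s['wrist_torque'],s['wrist_force'],np.array(cal['position']))
  for b in bar(p,cal,roi=(200,100,450,400)): print(b[1:])
save('w2',p)
for n in ['knob_grip','knob_axis']:
  for q in ctrl.spot_point(n,'wrist')[:1]:
    print(n,q['p'],q['pixel'],at_z(cal,q['pixel'],{'knob_grip':.082,'knob_axis':.06}.get(n,.126)))
E
```

```text
2.6 [0.6244 0.1433 0.1408] [-0.1168  0.0804  0.022 ] [0.6751 0.3815 0.9698] [0.6434 0.2224 0.3353]
(array([318.6058, 244.6339]), array([0.6253, 0.1444], dtype=float32), array([0.6255, 0.1437]), (48.94624328613281, 14.107768058776855), np.float64(75.86866934282672))
2.65 [0.6245 0.1431 0.1408] [-0.0834  0.0935  0.0145] [-0.6585 -0.5969  0.0356] [0.6437 0.2222 0.3358]
(array([317.6424, 244.1467]), array([0.6253, 0.1445], dtype=float32), array([0.6255, 0.1438]), (48.40049743652344, 14.146564483642578), np.float64(75.6372509893042))
2.7 [0.6245 0.143  0.1406] [-0.0575  0.0776 -0.0401] [ 0.2734  0.635  -0.1181] [0.6438 0.222  0.3359]
(array([317.488 , 244.2352]), array([0.6261, 0.1442], dtype=float32), array([0.6259, 0.1436]), (48.40147399902344, 13.366357803344727), np.float64(76.15654561098127))
2.75 [0.6243 0.1428 0.1403] [-0.0733  0.0711  0.0257] [ 0.9059 -0.2133 -0.3651] [0.6438 0.2218 0.3357]
(array([317.4954, 244.0474]), array([0.6261, 0.1442], dtype=float32), array([0.6259, 0.1437]), (48.951717376708984, 13.355993270874023), np.float64(76.07980359535424))
knob_grip 0.89 [318.4, 245.3] [0.6253 0.1407 0.082 ]
knob_axis 0.62 [319.0, 236.2] [0.6256 0.1398 0.06  ]
```

View pics/w2.png

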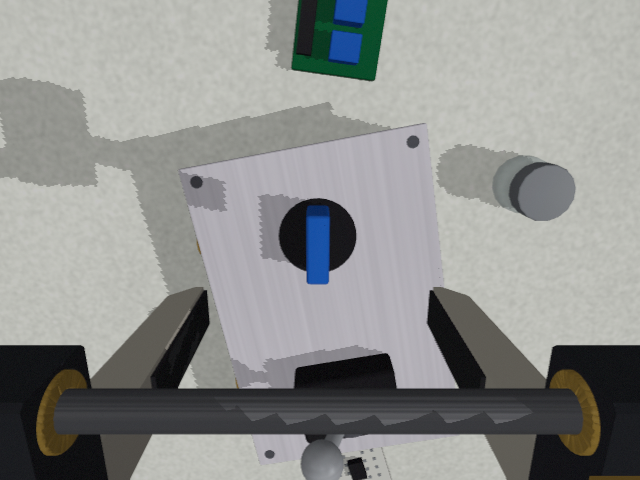

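The bar is at (318,245), in line with the fingers' plane and midway between the pads. Descending.

Emit:
{"op": "jog_arm", "data": {
  "steps": [
    {"offset":[0.1,-0.2,-3.5],"rot":[0,0,0],"jaw":1},
    {"offset":[0.1,-0.2,-6],"rot":[0,0,0],"jaw":0.3},
    {"offset":[0.1,-0.2,-7.2],"rot":[0,0,0],"jaw":0},
    {"offset":[0.1,-0.2,-7.2],"rot":[0,0,0],"jaw":-0.3},
    {"offset":[0.1,-0.2,-7.2],"rot":[0,0,0],"jaw":-0.4}
  ],
  "force": 20
}}

```text
time: 3.48
eef_pos: [0.6259, 0.1406, 0.0688]
eef_rot: [[0.004, 0.235, 0.972], [0.001, 0.972, -0.235], [-1.0, 0.001, 0.003]]
wrist_force: [1.1, -0.2, 0.1]
width: 0.0576
```

```bash
cat >> h.py <<'E'
def feel(n=6):
    T=[];F=[]
    for k in range(n):
        ctrl.capture('wrist'); s=ctrl.sense();T.append(s['wrist_torque']);F.append(s['wrist_force'])
    T=np.array(T);F=np.array(F);z=s['eef_rot'][:,2]
    print('t %.2f'%s['time'],'ang %.2f'%np.degrees(np.arctan2(z[1],z[0])),'Tz %.3f+-%.3f'%(T[:,2].mean(),T[:,2].std()/n**.5),'F',np.round(F.mean(0),1),'pos',np.round(s['eef_pos'],4),'w %.4f'%s['width'])
E
python3 - <<'E'
from h import *
feel()
E
```

```text
t 3.77 ang -13.60 Tz 0.014+-0.015 F [0.  0.3 0.2] pos [0.6252 0.1406 0.0682] w 0.0335
```

Emit:
{"op": "jog_arm", "data": {
  "steps": [
    {"offset":[0,0,0],"rot":[0,0,0],"jaw":-1},
    {"offset":[0,0,0],"rot":[0,0,0],"jaw":-1},
    {"offset":[0,0,0],"rot":[0,0,0],"jaw":-1},
    {"offset":[0,0,0],"rot":[0,0,0],"jaw":-1}
  ],
  "force": 20
}}

```text
time: 4.28
eef_pos: [0.6252, 0.1406, 0.0681]
eef_rot: [[0.002, 0.235, 0.972], [0.0, 0.972, -0.235], [-1.0, 0.001, 0.002]]
wrist_force: [-0.6, 0.5, 0.1]
width: 0.0006
```

```bash
python3 - <<'E'
from h import *
feel(12)
E
```

```text
t 4.88 ang -13.60 Tz 0.008+-0.007 F [-0.1 -0.2 -0.3] pos [0.6253 0.1406 0.0682] w 0.0001
```

The fingers closed to zero, so they missed the bar. Looking.

```bash
python3 - <<'E'
from h import *
for c in ['wrist','scene','top']:
    p,d=ctrl.capture(c);
    if c=='scene': p=cv2.resize(p[180:330,220:420],(800,600),interpolation=cv2.INTER_CUBIC)
    if c=='top': p=cv2.resize(p[180:330,220:420],(800,600),interpolation=cv2.INTER_CUBIC)
    save(c+'3',p)
E
```

```text
(no output)
```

View pics/wrist3.png

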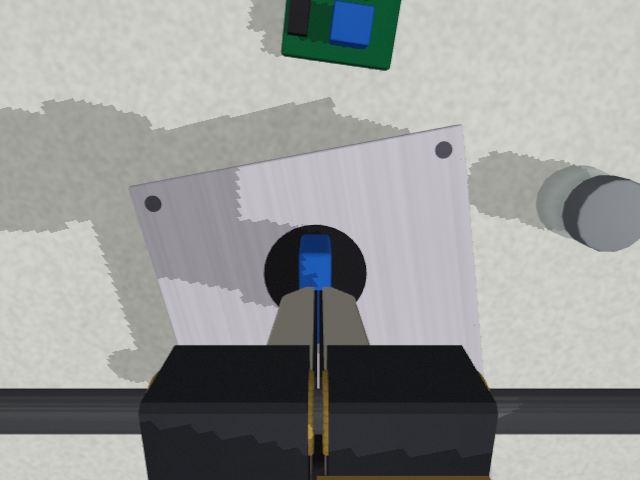

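View pics/scene3.png

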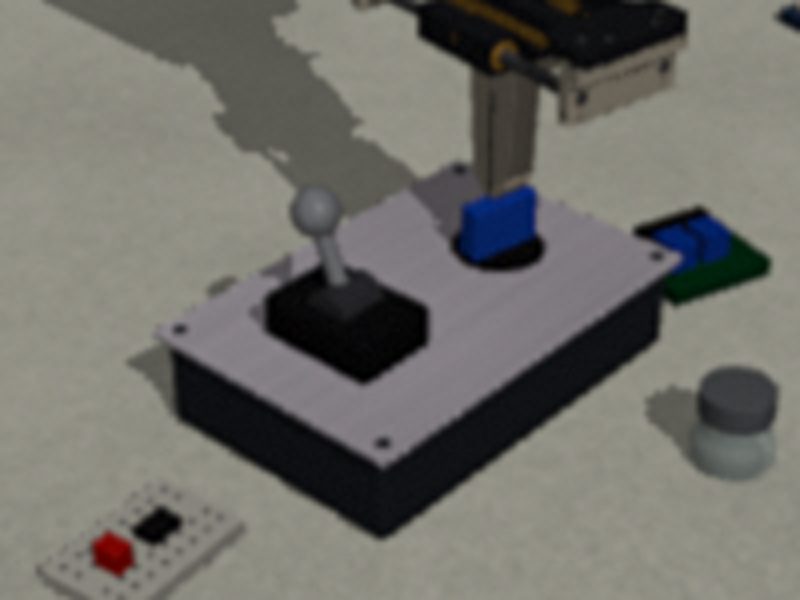

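View pics/top3.png

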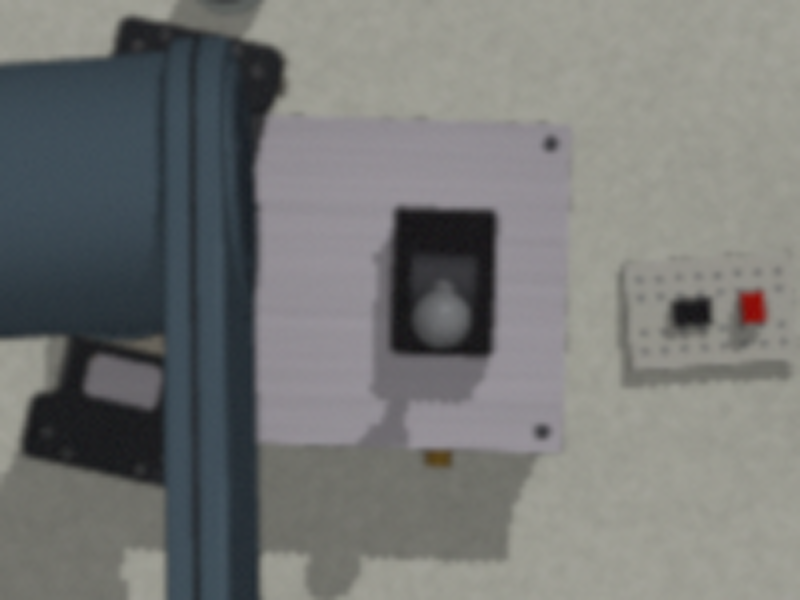

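```bash
cat >> h.py <<'E'
def proj(cal,P):
    c=np.array(cal['rotation']).T@(np.array(P)-np.array(cal['position']));return c[0]/c[2]*cal['fx']+cal['cx'],c[1]/c[2]*cal['fy']+cal['cy'],c[2]
E
python3 - <<'E'
from h import *
np.set_printoptions(precision=4,suppress=True,linewidth=150)
s=ctrl.sense();P=s['eef_pos'];print(P,s['joints'],s['width'])
for c in ['wrist','scene']:
    cal=ctrl.calibration(c);p,d=ctrl.capture(c)
    print(c,'TCP',proj(cal,P),'TCP+30mm',proj(cal,P+[0,0,.03]),proj(cal,[.6253,.1408,.091]))
    if c=='wrist':
        for v in range(240,400,10): print(v,[ '%.3f,%.3f,%.3f'%tuple(world(cal,(u,v),d[v,u])) for u in (305,312,318,327,332)])
    else:
        for v in range(215,245,3): print(v,[ '%.3f,%.3f,%.3f'%tuple(world(cal,(u,v),d[v,u])) for u in (338,341,344,347)])
E
```

```text
[0.6253 0.1406 0.0682] [0.0472 0.5133 1.4621 0.0004 1.1637 0.2845] 0.00020785050735710352
wrist TCP (np.float64(316.1088357347765), np.float64(278.9741000067725), np.float64(0.210227305429786)) TCP+30mm (np.float64(316.00818778149187), np.float64(306.5532464984762), np.float64(0.18153816494066727)) (np.float64(315.98186465738314), np.float64(298.7305219241916), np.float64(0.18834705968549642))
240 ['0.625,0.163,0.073', '0.628,0.162,0.073', '0.631,0.161,0.072', '0.635,0.160,0.071', '0.637,0.156,0.060']
250 ['0.626,0.162,0.087', '0.629,0.162,0.087', '0.631,0.161,0.087', '0.635,0.160,0.088', '0.636,0.151,0.060']
260 ['0.625,0.159,0.091', '0.628,0.159,0.091', '0.630,0.158,0.091', '0.634,0.157,0.090', '0.635,0.146,0.061']
270 ['0.624,0.155,0.091', '0.627,0.154,0.090', '0.629,0.153,0.090', '0.633,0.153,0.092', '0.633,0.141,0.061']
280 ['0.623,0.151,0.092', '0.626,0.150,0.091', '0.628,0.149,0.092', '0.632,0.148,0.092', '0.632,0.135,0.060']
290 ['0.623,0.150,0.100', '0.626,0.149,0.101', '0.627,0.144,0.091', '0.632,0.148,0.101', '0.634,0.147,0.100']
300 ['0.623,0.150,0.109', '0.626,0.149,0.11
[... 1556 characters left out ...]
,0.133,0.110', '0.623,0.131,0.114', '0.631,0.131,0.117', '0.637,0.133,0.118']
224 ['0.569,0.193,0.059', '0.621,0.134,0.105', '0.631,0.131,0.110', '0.640,0.128,0.114']
227 ['0.577,0.184,0.058', '0.622,0.133,0.098', '0.631,0.131,0.102', '0.634,0.137,0.101']
230 ['0.618,0.127,0.092', '0.623,0.131,0.092', '0.627,0.137,0.090', '0.630,0.144,0.089']
233 ['0.624,0.119,0.090', '0.629,0.124,0.090', '0.629,0.135,0.085', '0.633,0.140,0.084']
236 ['0.625,0.119,0.084', '0.628,0.125,0.082', '0.629,0.135,0.077', '0.633,0.141,0.076']
239 ['0.625,0.119,0.076', '0.627,0.127,0.073', '0.632,0.132,0.072', '0.633,0.141,0.068']
242 ['0.625,0.119,0.069', '0.629,0.125,0.067', '0.630,0.135,0.063', '0.633,0.141,0.061']
```

The wrist and scene pictures agree that the closed fingertips sit just above the bar top, at z about 0.095. The bar's blue top shows between and below them at (318,300). So the real tips are about 27 mm higher than the reported TCP. I'll open, check that against depth, then descend in small steps while watching the force.

Emit:
{"op": "jog_arm", "data": {
  "steps": [
    {"offset":[-0.1,0,0],"rot":[0,0,0],"jaw":0.2},
    {"offset":[-0.1,0,0],"rot":[0,0,0],"jaw":0.2},
    {"offset":[-0.1,0,0],"rot":[0,0,0],"jaw":0.2},
    {"offset":[-0.1,0,0],"rot":[0,0,0],"jaw":0.2},
    {"offset":[-0.1,0,0],"rot":[0,0,0],"jaw":0.2}
  ]
}}

```text
time: 5.75
eef_pos: [0.6243, 0.1406, 0.0682]
eef_rot: [[0.002, 0.235, 0.972], [0.0, 0.972, -0.235], [-1.0, 0.001, 0.002]]
wrist_force: [1.2, 0.2, -0.1]
width: 0.0462
```

```bash
python3 - <<'E'
from h import *
np.set_printoptions(precision=4,suppress=True,linewidth=150)
feel(4)
c='wrist';cal=ctrl.calibration(c);p,d=ctrl.capture(c);save('w4',p)
for u in range(180,480,10):
    W=[(v,)+tuple(np.round(world(cal,(u,v),d[v,u]),3)) for v in range(270,345,6)]
    k=[w for w in W if w[3]>.0935]
    if k: print(u,k[0],k[-1])
p,d=ctrl.capture('scene');save('s4',cv2.resize(p[180:330,220:420],(800,600),interpolation=cv2.INTER_CUBIC))
E
```

```text
t 5.95 ang -13.60 Tz 0.001+-0.014 F [0.  0.2 0.3] pos [0.6243 0.1406 0.0682] w 0.0552
190 (336, np.float64(0.586), np.float64(0.158), np.float64(0.137)) (342, np.float64(0.587), np.float64(0.158), np.float64(0.14))
200 (318, np.float64(0.586), np.float64(0.159), np.float64(0.125)) (342, np.float64(0.59), np.float64(0.158), np.float64(0.141))
210 (306, np.float64(0.588), np.float64(0.159), np.float64(0.116)) (342, np.float64(0.593), np.float64(0.157), np.float64(0.14))
220 (294, np.float64(0.589), np.float64(0.158), np.float64(0.104)) (342, np.float64(0.597), np.float64(0.156), np.float64(0.141))
230 (294, np.float64(0.593), np.float64(0.157), np.float64(0.104)) (342, np.float64(0.599), np.float64(0.154), np.float64(0.138))
240 (288, np.float64(0.596), np.float64(0.156), np.float64(0.098)) (342, np.float64(0.598), np.float64(0.148), np.float64(0.128))
250 (294, np.float64(0.6), np.float64(0.154), np.float64(0.101)) (330, np.float64(0.596), np.float64(0.14), np.float64(0.105))
280 (306, np.float64(0.644), np.float64(0.219), np.float64(0.263)) (306, np.float64(0.644), np.float64(0.219),
[... 221 characters left out ...]
 np.float64(0.653), np.float64(0.139), np.float64(0.135))
410 (294, np.float64(0.663), np.float64(0.14), np.float64(0.105)) (342, np.float64(0.656), np.float64(0.142), np.float64(0.142))
420 (300, np.float64(0.666), np.float64(0.14), np.float64(0.111)) (342, np.float64(0.659), np.float64(0.142), np.float64(0.142))
430 (312, np.float64(0.667), np.float64(0.139), np.float64(0.121)) (342, np.float64(0.662), np.float64(0.14), np.float64(0.14))
440 (324, np.float64(0.668), np.float64(0.138), np.float64(0.128)) (342, np.float64(0.665), np.float64(0.14), np.float64(0.142))
450 (342, np.float64(0.668), np.float64(0.138), np.float64(0.14)) (342, np.float64(0.668), np.float64(0.138), np.float64(0.14))
```

View pics/w4.png

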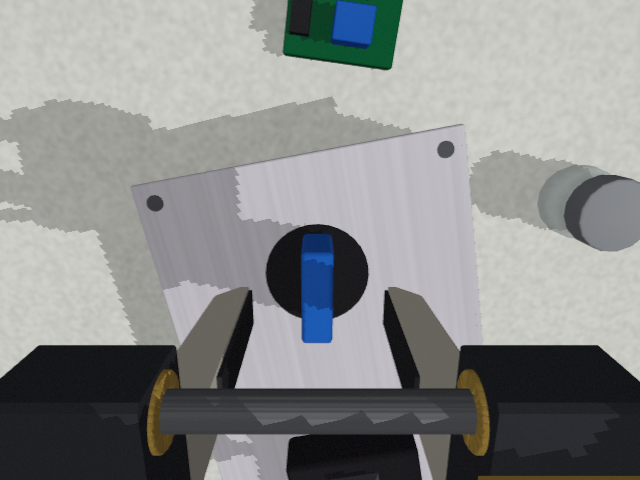

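View pics/s4.png

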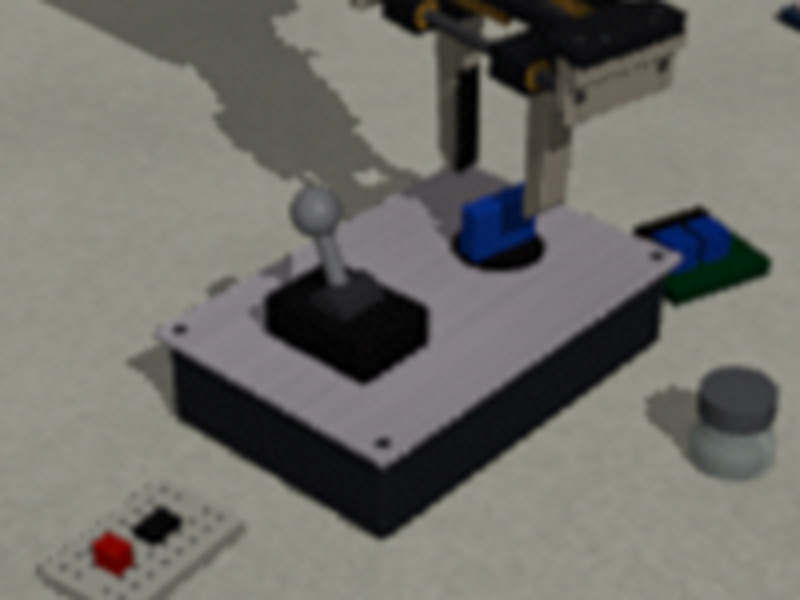

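The open pads straddle the bar, with the inner edges at columns 252 and 384 and the bar at 317. The tips end at z about 0.095. I'll lower 24 mm gently.

Emit:
{"op": "jog_arm", "data": {
  "steps": [
    {"offset":[0,0,-1],"rot":[0,0,0],"jaw":0.2},
    {"offset":[0,0,-1.8],"rot":[0,0,0],"jaw":0.2},
    {"offset":[0,0,-2.2],"rot":[0,0,0],"jaw":0.2},
    {"offset":[0,0,-2.3],"rot":[0,0,0],"jaw":0.2},
    {"offset":[0,0,-2.3],"rot":[0,0,0],"jaw":0.2}
  ]
}}

```text
time: 6.68
eef_pos: [0.6244, 0.1406, 0.0452]
eef_rot: [[0.003, 0.235, 0.972], [0.0, 0.972, -0.235], [-1.0, 0.001, 0.002]]
wrist_force: [-0.2, 0.3, 0.7]
width: 0.0559
```

```bash
python3 - <<'E'
from h import *
np.set_printoptions(precision=4,suppress=True,linewidth=150)
feel(2)
c='wrist';cal=ctrl.calibration(c);p,d=ctrl.capture(c);save('w5',p)
p,d=ctrl.capture('scene');save('s5',cv2.resize(p[180:330,220:420],(800,600),interpolation=cv2.INTER_CUBIC))
E
```

```text
t 6.78 ang -13.60 Tz 0.030+-0.032 F [ 0.5 -0.2  0.1] pos [0.6245 0.1406 0.0455] w 0.0560
```

View pics/w5.png

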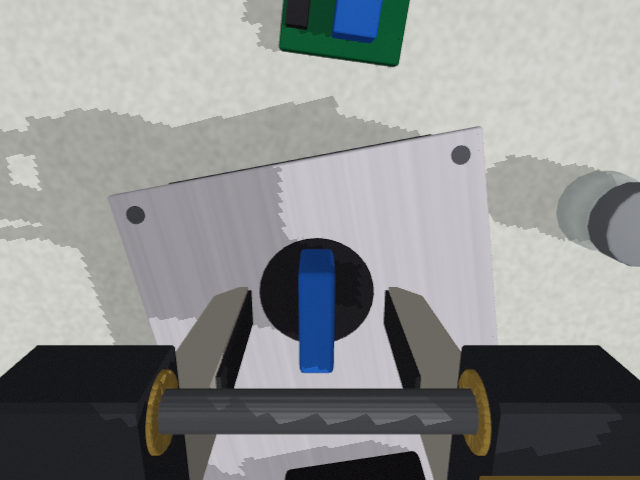

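View pics/s5.png

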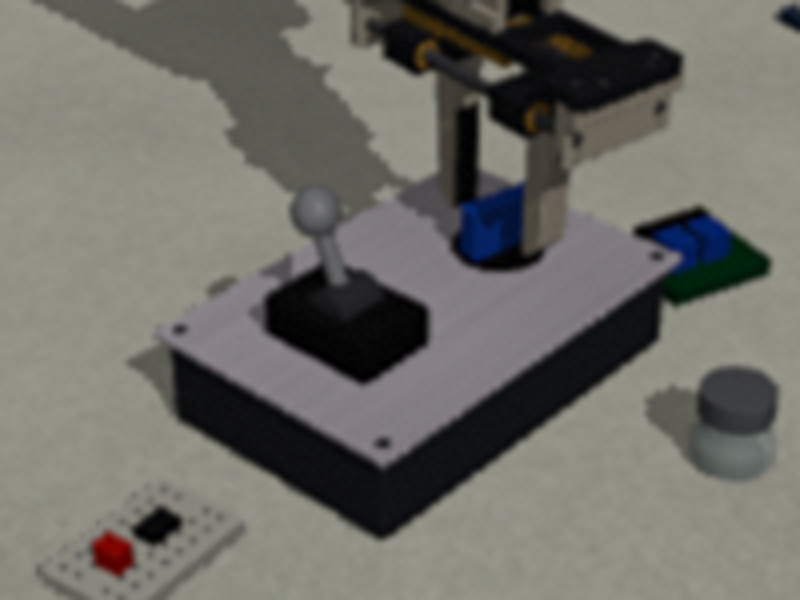

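The pads now stand on both sides of the bar, which sits between columns 299 and 334 and between the pads at 252 and 385. The tips are clear of the disc. Closing now.

Emit:
{"op": "jog_arm", "data": {
  "steps": [
    {"offset":[0,0,0],"rot":[0,0,0],"jaw":-1},
    {"offset":[0,0,0],"rot":[0,0,0],"jaw":-1},
    {"offset":[0,0,0],"rot":[0,0,0],"jaw":-1},
    {"offset":[0,0,0],"rot":[0,0,0],"jaw":-1},
    {"offset":[0,0,0],"rot":[0,0,0],"jaw":-1},
    {"offset":[0,0,0],"rot":[0,0,0],"jaw":-1}
  ],
  "force": 20
}}

```text
time: 7.62
eef_pos: [0.6241, 0.1407, 0.0455]
eef_rot: [[0.002, 0.235, 0.972], [0.001, 0.972, -0.235], [-1.0, 0.001, 0.002]]
wrist_force: [-1.3, 0.0, 1.2]
width: 0.0139
```

```bash
python3 - <<'E'
from h import *
feel(10)
E
```

```text
t 8.12 ang -13.60 Tz -0.007+-0.007 F [-2.3  0.3  2. ] pos [0.6242 0.1407 0.0455] w 0.0139
```

Gripped at 13.9 mm. The stop is at least 48° away, so I'll turn 36° first and then go on in small steps, feeling each one.

Emit:
{"op": "jog_arm", "data": {
  "steps": [
    {"offset":[0,0,0],"rot":[0,0,0.12],"jaw":-1},
    {"offset":[0,0,0],"rot":[0,0,0.24],"jaw":-1},
    {"offset":[0,0,0],"rot":[0,0,0.36],"jaw":-1},
    {"offset":[0,0,0],"rot":[0,0,0.5],"jaw":-1},
    {"offset":[0,0,0],"rot":[0,0,0.63],"jaw":-1},
    {"offset":[0,0,0],"rot":[0,0,0.63],"jaw":-1}
  ]
}}

```text
time: 8.88
eef_pos: [0.6242, 0.1407, 0.0455]
eef_rot: [[0.002, -0.381, 0.924], [0.002, 0.924, 0.381], [-1.0, 0.001, 0.002]]
wrist_force: [-1.6, 0.6, 0.8]
width: 0.0137
```

```bash
python3 - <<'E'
from h import *
feel(6)
E
```

```text
t 9.18 ang 22.44 Tz 0.033+-0.011 F [-1.9  0.9  1.8] pos [0.6242 0.1407 0.0455] w 0.0138
```

Emit:
{"op": "jog_arm", "data": {
  "steps": [
    {"offset":[0,0,0],"rot":[0,0,0.1],"jaw":-1},
    {"offset":[0,0,0],"rot":[0,0,0.1],"jaw":-1}
  ]
}}

```text
time: 9.43
eef_pos: [0.6243, 0.1408, 0.0455]
eef_rot: [[0.002, -0.471, 0.882], [0.002, 0.882, 0.471], [-1.0, 0.001, 0.002]]
wrist_force: [-2.2, 1.0, 2.1]
width: 0.0137
```

```bash
python3 - <<'E'
from h import *
feel(5)
E
```

```text
t 9.68 ang 28.10 Tz 0.027+-0.014 F [-2.5  0.8  1.8] pos [0.6243 0.1408 0.0455] w 0.0137
```

Emit:
{"op": "jog_arm", "data": {
  "steps": [
    {"offset":[0,0,0],"rot":[0,0,0.1],"jaw":-1},
    {"offset":[0,0,0],"rot":[0,0,0.1],"jaw":-1}
  ]
}}

```text
time: 9.93
eef_pos: [0.6243, 0.1408, 0.0455]
eef_rot: [[0.001, -0.556, 0.832], [0.002, 0.832, 0.555], [-1.0, 0.001, 0.002]]
wrist_force: [-1.9, 1.0, 1.9]
width: 0.0136
```

```bash
python3 - <<'E'
from h import *
feel(5)
E
```

```text
t 10.18 ang 33.76 Tz 0.027+-0.017 F [-1.8  1.3  1.3] pos [0.6243 0.1408 0.0455] w 0.0139
```

Emit:
{"op": "jog_arm", "data": {
  "steps": [
    {"offset":[0,0,0],"rot":[0,0,0.1],"jaw":-1},
    {"offset":[0,0,0],"rot":[0,0,0.1],"jaw":-1}
  ]
}}

```text
time: 10.42
eef_pos: [0.6243, 0.1408, 0.0455]
eef_rot: [[0.001, -0.635, 0.773], [0.003, 0.773, 0.635], [-1.0, 0.001, 0.002]]
wrist_force: [-2.3, 0.7, 1.8]
width: 0.0139
```

```bash
python3 - <<'E'
from h import *
feel(6)
E
```

```text
t 10.72 ang 39.44 Tz -0.084+-0.005 F [-2.   0.8  1.4] pos [0.6243 0.1408 0.0455] w 0.0141
```

Emit:
{"op": "jog_arm", "data": {
  "steps": [
    {"offset":[0,0,0],"rot":[0,0,0.06],"jaw":-1},
    {"offset":[0,0,0],"rot":[0,0,0.06],"jaw":-1}
  ]
}}

```text
time: 10.98
eef_pos: [0.6243, 0.1408, 0.0455]
eef_rot: [[0.001, -0.68, 0.734], [0.003, 0.734, 0.68], [-1.0, 0.001, 0.003]]
wrist_force: [-2.2, 0.2, 2.1]
width: 0.0142
```

```bash
python3 - <<'E'
from h import *
feel(6)
E
```

```text
t 11.28 ang 42.84 Tz -0.188+-0.014 F [-2.   0.8  1.6] pos [0.6243 0.1408 0.0455] w 0.0138
```

The torque rose from -0.084 to -0.188 N m over 0.06 rad. That slope is about 1.7 N m/rad, and the value is well above any click, so this is the stop, 2 clicks from the start. By that reckoning the end detent is near 34.4°. I'll turn back clockwise and sample the ripple to confirm the clicks.

Emit:
{"op": "jog_arm", "data": {
  "steps": [
    {"offset":[0,0,0],"rot":[0,0,-0.075],"jaw":-1},
    {"offset":[0,0,0],"rot":[0,0,-0.147],"jaw":-1},
    {"offset":[0,0,0],"rot":[0,0,-0.147],"jaw":-1}
  ]
}}

```text
time: 11.65
eef_pos: [0.6243, 0.1408, 0.0455]
eef_rot: [[0.001, -0.566, 0.825], [0.002, 0.825, 0.566], [-1.0, 0.001, 0.002]]
wrist_force: [-2.5, 1.2, 1.7]
width: 0.0135
```

```bash
python3 - <<'E'
from h import *
feel(6)
E
```

```text
t 11.95 ang 34.45 Tz 0.001+-0.016 F [-2.   1.   1.5] pos [0.6243 0.1408 0.0455] w 0.0140
```

Emit:
{"op": "jog_arm", "data": {
  "steps": [
    {"offset":[0,0,0],"rot":[0,0,-0.105],"jaw":-1},
    {"offset":[0,0,0],"rot":[0,0,-0.105],"jaw":-1}
  ]
}}

```text
time: 12.2
eef_pos: [0.6242, 0.1408, 0.0455]
eef_rot: [[0.002, -0.477, 0.879], [0.002, 0.879, 0.477], [-1.0, 0.001, 0.002]]
wrist_force: [-1.8, -0.1, 1.5]
width: 0.0137
```

```bash
python3 - <<'E'
from h import *
feel(6)
E
```

```text
t 12.50 ang 28.49 Tz 0.039+-0.018 F [-2.1  1.   1.7] pos [0.6242 0.1408 0.0455] w 0.0141
```

Emit:
{"op": "jog_arm", "data": {
  "steps": [
    {"offset":[0,0,0],"rot":[0,0,-0.105],"jaw":-1},
    {"offset":[0,0,0],"rot":[0,0,-0.105],"jaw":-1}
  ]
}}

```text
time: 12.75
eef_pos: [0.6242, 0.1408, 0.0455]
eef_rot: [[0.002, -0.383, 0.924], [0.002, 0.924, 0.383], [-1.0, 0.001, 0.002]]
wrist_force: [-2.2, 0.4, 2.1]
width: 0.0137
```

```bash
python3 - <<'E'
from h import *
feel(6)
E
```

```text
t 13.05 ang 22.52 Tz -0.040+-0.010 F [-2.2  0.6  1.9] pos [0.6242 0.1407 0.0455] w 0.0140
```

Emit:
{"op": "jog_arm", "data": {
  "steps": [
    {"offset":[0,0,0],"rot":[0,0,-0.105],"jaw":-1},
    {"offset":[0,0,0],"rot":[0,0,-0.105],"jaw":-1}
  ]
}}

```text
time: 13.3
eef_pos: [0.6242, 0.1407, 0.0455]
eef_rot: [[0.002, -0.285, 0.958], [0.002, 0.958, 0.285], [-1.0, 0.001, 0.002]]
wrist_force: [-2.8, -0.0, 1.9]
width: 0.0137
```

```bash
python3 - <<'E'
from h import *
feel(6)
E
```

```text
t 13.60 ang 16.55 Tz -0.028+-0.011 F [-2.2  0.3  2.5] pos [0.6242 0.1407 0.0455] w 0.0141
```

Emit:
{"op": "jog_arm", "data": {
  "steps": [
    {"offset":[0,0,0],"rot":[0,0,-0.105],"jaw":-1},
    {"offset":[0,0,0],"rot":[0,0,-0.105],"jaw":-1}
  ]
}}

```text
time: 13.85
eef_pos: [0.6242, 0.1407, 0.0455]
eef_rot: [[0.002, -0.184, 0.983], [0.002, 0.983, 0.184], [-1.0, 0.001, 0.002]]
wrist_force: [-2.2, 0.6, 1.4]
width: 0.0136
```

```bash
python3 - <<'E'
from h import *
feel(6)
E
```

```text
t 14.15 ang 10.59 Tz -0.001+-0.010 F [-2.1  0.5  1.9] pos [0.6243 0.1407 0.0455] w 0.0140
```

The torque is near zero at 34.45° and at 10.59°, with the hump between them, so the 24° detents are confirmed. One click done. Turning 72.1° more, to -61.6°.

Emit:
{"op": "jog_arm", "data": {
  "steps": [
    {"offset":[0,0,0],"rot":[0,0,-0.17],"jaw":-1},
    {"offset":[0,0,0],"rot":[0,0,-0.34],"jaw":-1},
    {"offset":[0,0,0],"rot":[0,0,-0.51],"jaw":-1},
    {"offset":[0,0,0],"rot":[0,0,-0.68],"jaw":-1},
    {"offset":[0,0,0],"rot":[0,0,-0.85],"jaw":-1},
    {"offset":[0,0,0],"rot":[0,0,-0.94],"jaw":-1},
    {"offset":[0,0,0],"rot":[0,0,-0.94],"jaw":-1}
  ]
}}

```text
time: 15.02
eef_pos: [0.6241, 0.1407, 0.0455]
eef_rot: [[0.002, 0.684, 0.729], [-0.001, 0.729, -0.684], [-1.0, 0.001, 0.002]]
wrist_force: [-2.2, 0.3, 1.4]
width: 0.0139
```

```bash
python3 - <<'E'
from h import *
feel(6)
E
```

```text
t 15.32 ang -43.22 Tz 0.062+-0.012 F [-3.   0.2  2.3] pos [0.6241 0.1407 0.0455] w 0.0139
```

Emit:
{"op": "jog_arm", "data": {
  "steps": [
    {"offset":[0,0,0],"rot":[0,0,-0.105],"jaw":-1},
    {"offset":[0,0,0],"rot":[0,0,-0.105],"jaw":-1}
  ]
}}

```text
time: 15.58
eef_pos: [0.6241, 0.1407, 0.0455]
eef_rot: [[0.002, 0.757, 0.654], [-0.001, 0.654, -0.757], [-1.0, 0.001, 0.002]]
wrist_force: [-2.6, 0.6, 2.7]
width: 0.0139
```

```bash
python3 - <<'E'
from h import *
feel(6)
E
```

```text
t 15.88 ang -49.18 Tz -0.019+-0.007 F [-2.5  0.7  2.4] pos [0.6241 0.1407 0.0454] w 0.0141
```

Emit:
{"op": "jog_arm", "data": {
  "steps": [
    {"offset":[0,0,0],"rot":[0,0,-0.105],"jaw":-1},
    {"offset":[0,0,0],"rot":[0,0,-0.105],"jaw":-1}
  ]
}}

```text
time: 16.12
eef_pos: [0.6241, 0.1407, 0.0455]
eef_rot: [[0.002, 0.82, 0.572], [-0.001, 0.572, -0.82], [-1.0, 0.001, 0.002]]
wrist_force: [-2.8, 1.0, 3.2]
width: 0.0142
```

```bash
python3 - <<'E'
from h import *
feel(6)
E
```

```text
t 16.43 ang -55.15 Tz -0.052+-0.004 F [-2.8  0.1  2.7] pos [0.6241 0.1406 0.0454] w 0.0140
```

Emit:
{"op": "jog_arm", "data": {
  "steps": [
    {"offset":[0,0,0],"rot":[0,0,-0.11],"jaw":-1},
    {"offset":[0,0,0],"rot":[0,0,-0.11],"jaw":-1}
  ]
}}

```text
time: 16.68
eef_pos: [0.6241, 0.1407, 0.0455]
eef_rot: [[0.002, 0.878, 0.479], [-0.002, 0.479, -0.878], [-1.0, 0.001, 0.002]]
wrist_force: [-1.9, 0.9, 2.0]
width: 0.0136
```

```bash
python3 - <<'E'
from h import *
feel(6)
E
```

```text
t 16.98 ang -61.40 Tz -0.012+-0.008 F [-2.9  0.2  2.2] pos [0.6241 0.1407 0.0455] w 0.0136
```

Torque is -0.012 N m at -61.4°, which is the fourth click. Releasing and lifting straight up.

Emit:
{"op": "jog_arm", "data": {
  "steps": [
    {"offset":[0,0,0],"rot":[0,0,0],"jaw":0},
    {"offset":[0,0,0],"rot":[0,0,0],"jaw":0},
    {"offset":[0,0,0],"rot":[0,0,0],"jaw":0},
    {"offset":[0,0,0],"rot":[0,0,0],"jaw":0},
    {"offset":[0,0,4],"rot":[0,0,0],"jaw":0},
    {"offset":[0,0,9],"rot":[0,0,0],"jaw":0},
    {"offset":[0,0,12],"rot":[0,0,0],"jaw":0},
    {"offset":[0,0,12],"rot":[0,0,0],"jaw":0}
  ]
}}

```text
time: 17.98
eef_pos: [0.6261, 0.1408, 0.1687]
eef_rot: [[0.008, 0.878, 0.479], [-0.001, 0.479, -0.878], [-1.0, 0.007, 0.005]]
wrist_force: [-0.1, -0.3, -0.5]
width: 0.0464
```

```bash
python3 - <<'E'
from h import *
feel(4)
cal=ctrl.calibration('wrist');p,d=ctrl.capture('wrist');save('w6',p)
for b in bar(p,cal): print(b)
for c in ['wrist','scene']:
  if c!='wrist': cal=ctrl.calibration(c);p,d=ctrl.capture(c)
  for q in ctrl.spot_point('toggle_tip',c)[:2]: print(c,q['p'],q['pixel'],at_z(cal,q['pixel'],.126))
E
```

```text
t 18.18 ang -61.40 Tz 0.019+-0.012 F [ 0.1  0.1 -0.5] pos [0.6229 0.1406 0.1634] w 0.0464
(np.int32(971), array([189.74665294,  57.71781668]), array([0.68267107, 0.2556942 ], dtype=float32), array([0.68256415, 0.25551985]), (17.1168270111084, 17.760129928588867), np.float64(125.4948388755991))
(np.int32(876), array([212.95319635,  84.3869863 ]), array([0.6758547 , 0.23799285], dtype=float32), array([0.67578357, 0.23789671]), (16.265439987182617, 17.86632537841797), np.float64(142.1502109181396))
(np.int32(1589), array([318.15481435, 228.50723726]), array([0.6280773 , 0.14210989], dtype=float32), array([0.62743372, 0.14174158]), (48.341339111328125, 14.15675163269043), np.float64(-152.08579177275894))
scene 0.52 [300.1, 233.5] [0.6022138  0.02359032 0.126     ]
```

View pics/w6.png

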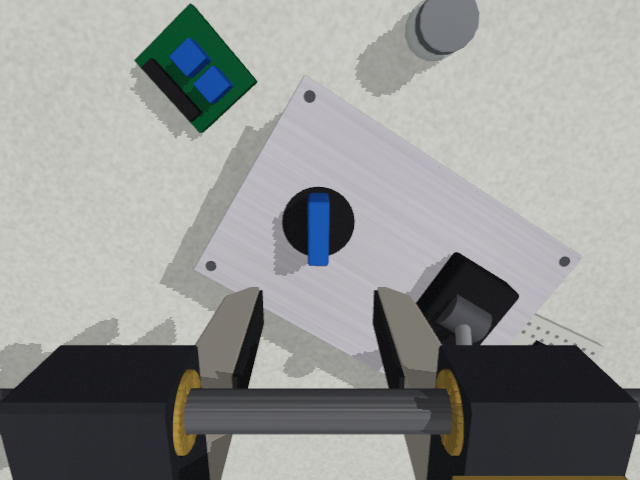

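The knob rests with its bar at 27.9°, 48° clockwise of where it started and as expected. Moving to the -x side of the ball with the fingers shut.

Emit:
{"op": "jog_arm", "data": {
  "steps": [
    {"offset":[-3.5,-6,0],"rot":[0,0,-0.18],"jaw":-1},
    {"offset":[-7.2,-11.9,0],"rot":[0,0,-0.36],"jaw":-1},
    {"offset":[-7.2,-11.9,0],"rot":[0,0,-0.535],"jaw":-1},
    {"offset":[-7.2,-11.9,0],"rot":[0,0,-0.535],"jaw":-1},
    {"offset":[-7.2,-11.9,0],"rot":[0,0,-0.535],"jaw":-1},
    {"offset":[-7.2,-11.9,-3],"rot":[0,0,-0.535],"jaw":-1},
    {"offset":[-7.2,-11.9,-5],"rot":[0,0,-0.535],"jaw":-1},
    {"offset":[-7.2,-11.9,-5],"rot":[0,0,-0.535],"jaw":-1}
  ]
}}

```text
time: 19.38
eef_pos: [0.5506, 0.0229, 0.1123]
eef_rot: [[-0.005, 0.999, -0.032], [-0.0, -0.032, -0.999], [-1.0, -0.005, 0.001]]
wrist_force: [-0.4, 0.1, -0.2]
width: 0.0004
```

```bash
python3 - <<'E'
from h import *
feel(3)
p,d=ctrl.capture('wrist');save('w7',p)
p,d=ctrl.capture('scene');save('s7',cv2.resize(p[180:330,220:420],(800,600),interpolation=cv2.INTER_CUBIC))
E
```

```text
t 19.52 ang -91.95 Tz -0.007+-0.017 F [-0.2 -0.1  0.6] pos [0.5524 0.0221 0.1149] w 0.0004
```

View pics/w7.png

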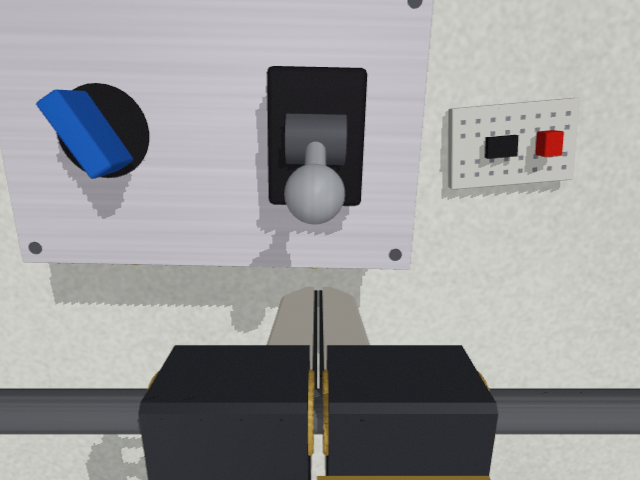

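View pics/s7.png

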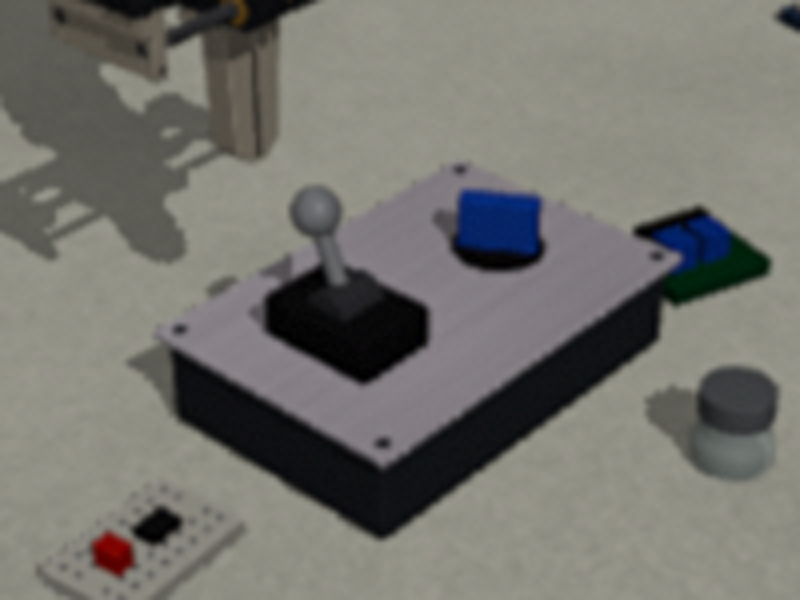

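The ball (315,194) is lined up with the shut fingers (318) and stands clear ahead of them. Lowering, then pushing.

Emit:
{"op": "jog_arm", "data": {
  "steps": [
    {"offset":[0,-0.1,-2],"rot":[0,0,0],"jaw":-1},
    {"offset":[0,-0.1,-3.4],"rot":[0,0,0],"jaw":-1},
    {"offset":[0.8,-0.1,-3.4],"rot":[0,0,0],"jaw":-1},
    {"offset":[1.6,-0.1,-3.4],"rot":[0,0,0],"jaw":-1},
    {"offset":[2.4,-0.1,-3.4],"rot":[0,0,0],"jaw":-1},
    {"offset":[3.2,-0.15,-3.4],"rot":[0,0,0],"jaw":-1},
    {"offset":[4,-0.2,-3.4],"rot":[0,0,0],"jaw":-1}
  ]
}}

```text
time: 20.5
eef_pos: [0.5929, 0.0198, 0.0813]
eef_rot: [[0.001, 0.999, -0.035], [-0.001, -0.035, -0.999], [-1.0, 0.001, 0.001]]
wrist_force: [-2.0, 0.8, 1.5]
width: 0.0009
```

```bash
python3 - <<'E'
from h import *
feel(3)
p,d=ctrl.capture('wrist');save('w8',p)
p,d=ctrl.capture('scene');save('s8',cv2.resize(p[180:330,220:420],(800,600),interpolation=cv2.INTER_CUBIC))
E
```

```text
t 20.65 ang -92.00 Tz -0.008+-0.015 F [0.2 0.1 0.4] pos [0.5933 0.0197 0.0811] w 0.0005
```

View pics/w8.png

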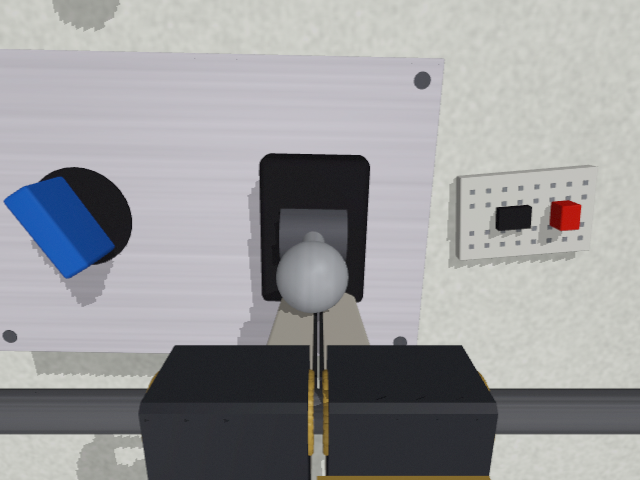

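View pics/s8.png

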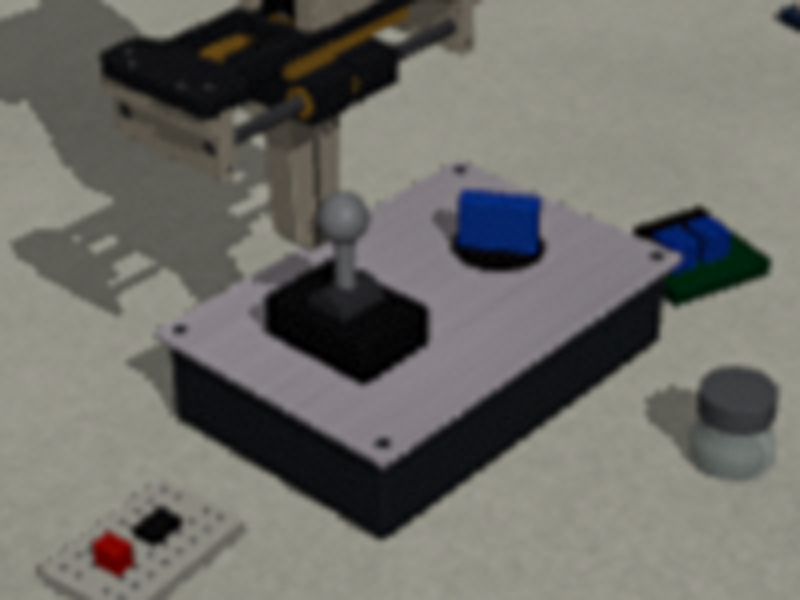

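The ball is moving with the fingers: it is now at (313,277) in the wrist view, with the lever near upright. Pushing on.

Emit:
{"op": "jog_arm", "data": {
  "steps": [
    {"offset":[0.6,0,0],"rot":[0,0,0],"jaw":-1},
    {"offset":[1.2,-0.02,0],"rot":[0,0,0],"jaw":-1},
    {"offset":[1.8,-0.04,0],"rot":[0,0,0],"jaw":-1},
    {"offset":[2.3,-0.06,0],"rot":[0,0,0],"jaw":-1},
    {"offset":[2.8,-0.08,0],"rot":[0,0,0],"jaw":-1},
    {"offset":[2.8,-0.08,0],"rot":[0,0,0],"jaw":-1}
  ]
}}

```text
time: 21.5
eef_pos: [0.619, 0.0193, 0.0804]
eef_rot: [[-0.003, 0.999, -0.035], [-0.001, -0.035, -0.999], [-1.0, -0.003, 0.001]]
wrist_force: [-4.6, 0.8, 2.0]
width: 0.0008
```

```bash
python3 - <<'E'
from h import *
feel(3)
for c in ['wrist','scene']:
    cal=ctrl.calibration(c);p,d=ctrl.capture(c);save(c[0]+'9',p if c=='wrist' else cv2.resize(p[180:330,220:420],(800,600),interpolation=cv2.INTER_CUBIC))
    for q in ctrl.spot_point('toggle_tip',c)[:2]: print(c,q['p'],q['pixel'],at_z(cal,q['pixel'],.126))
E
```

```text
t 21.65 ang -91.98 Tz 0.021+-0.005 F [-5.5  0.3  2. ] pos [0.619  0.0192 0.0805] w 0.0005
wrist 0.78 [313.7, 269.2] [0.64340113 0.01921912 0.126     ]
scene 0.48 [314.3, 241.0] [0.64153178 0.0196692  0.126     ]
```

View pics/s9.png

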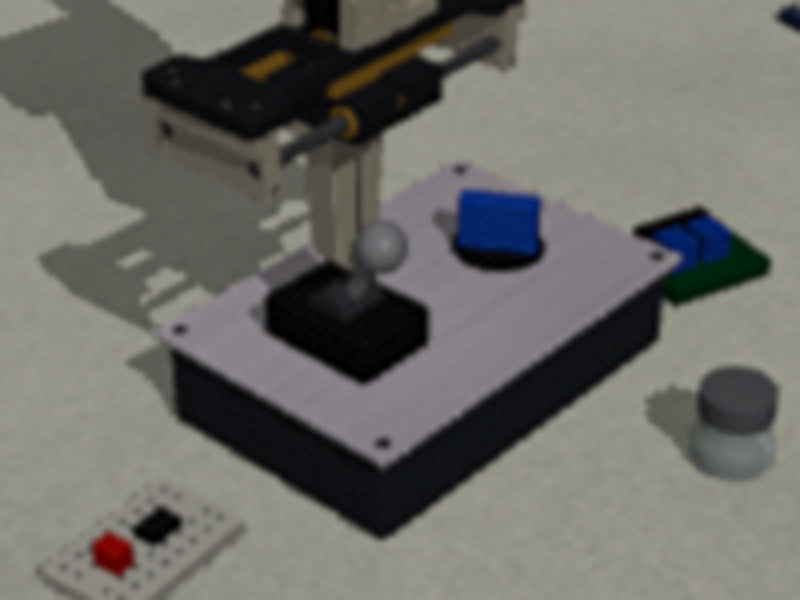

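The force has risen to 5.5 N and the arm lags its target, so the lever is at or near its end. One slight further push to confirm.

Emit:
{"op": "jog_arm", "data": {
  "steps": [
    {"offset":[0.4,0,0],"rot":[0,0,0],"jaw":-1},
    {"offset":[0.6,0,0],"rot":[0,0,0],"jaw":-1},
    {"offset":[0.6,0,0],"rot":[0,0,0],"jaw":-1}
  ]
}}

```text
time: 22.22
eef_pos: [0.6191, 0.0194, 0.0801]
eef_rot: [[-0.015, 0.999, -0.034], [-0.001, -0.034, -0.999], [-1.0, -0.014, 0.002]]
wrist_force: [-17.2, -1.3, 11.6]
width: 0.0003
```

```bash
python3 - <<'E'
from h import *
feel(3)
for c in ['wrist','scene']:
    cal=ctrl.calibration(c);p,d=ctrl.capture(c)
    for q in ctrl.spot_point('toggle_tip',c)[:1]: print(c,q['p'],q['pixel'],at_z(cal,q['pixel'],.126))
E
```

```text
t 22.38 ang -91.95 Tz -0.012+-0.017 F [-17.1  -1.1  11. ] pos [0.6192 0.0194 0.0801] w 0.0007
wrist 0.87 [314.2, 273.9] [0.64250666 0.01924664 0.126     ]
scene 0.63 [313.6, 243.5] [0.64616026 0.01193016 0.126     ]
```

17 N with no movement, so the lever is at its end. Backing off and lifting clear.

Emit:
{"op": "jog_arm", "data": {
  "steps": [
    {"offset":[-1.5,0,0],"rot":[0,0,0],"jaw":-1},
    {"offset":[-4,0,0],"rot":[0,0,0],"jaw":-1},
    {"offset":[-6,0,3],"rot":[0,0,0],"jaw":-1},
    {"offset":[-9,0,8],"rot":[0,0,0],"jaw":-1},
    {"offset":[-14,0,12],"rot":[0,0,0],"jaw":-1},
    {"offset":[-18,0,15],"rot":[0,0,0],"jaw":-1},
    {"offset":[-18,0,15],"rot":[0,0,0],"jaw":-1},
    {"offset":[-18,0,15],"rot":[0,0,0],"jaw":-1}
  ]
}}

```text
time: 23.58
eef_pos: [0.4401, 0.0193, 0.2301]
eef_rot: [[-0.012, 0.999, -0.034], [-0.001, -0.034, -0.999], [-1.0, -0.012, 0.002]]
wrist_force: [-0.1, -0.4, -0.4]
width: 0.0009
```

```bash
python3 - <<'E'
from h import *
np.set_printoptions(precision=4,suppress=True)
feel(3)
for c in ['wrist','scene','top']:
    cal=ctrl.calibration(c);p,d=ctrl.capture(c)
    save(c[0]+'10',p if c=='wrist' else cv2.resize(p[160:310,220:420],(800,600),interpolation=cv2.INTER_CUBIC))
    for q in ctrl.spot_point('toggle_tip',c)[:1]: print(c,q['p'],q['pixel'],at_z(cal,q['pixel'],.126))
    if c!='scene':
        for b in bar(p,cal): print(b[0],b[1],b[3],b[5])
    if c=='top':
        for n in ['relay','breadboard','jar']:
            for q in ctrl.spot_point(n,c)[:1]: print(n,at_z(cal,q['pixel'],0),q['pixel'])
    W=np.array([world(cal,(u,v),d[v,u]) for v in range(0,480) for u in range(0,640) if d[v,u]>0])
    m=(abs(W[:,0]-.62)<.05)&(abs(W[:,1]-.02)<.03)&(W[:,2]>.128)&(W[:,2]<.16)
    print(c,'ball top pts',W[m].mean(0) if m.any() else None,m.sum())
E
```

```text
t 23.73 ang -91.95 Tz -0.016+-0.008 F [-0.1  0.2  0.8] pos [0.4396 0.0194 0.2289] w -0.0001
wrist ball top pts None 0
scene 0.43 [315.7, 241.2] [0.6441 0.0208 0.126 ]
scene ball top pts [0.6461 0.0161 0.1337] 95
top 0.58 [331.5, 234.5] [0.644  0.0192 0.126 ]
215 [209.2884 225.7163] [0.6684 0.2511] 68.90370622679374
204 [267.8284 247.9951] [0.6241 0.1402] -151.2102754078259
relay [0.6713 0.2697 0.    ] [210.1, 228.9]
breadboard [ 0.6091 -0.1062  0.    ] [393.5, 255.3]
jar [0.7874 0.1315 0.    ] [276.3, 171.9]
top ball top pts [0.6419 0.0211 0.1347] 143
```

View pics/s10.png

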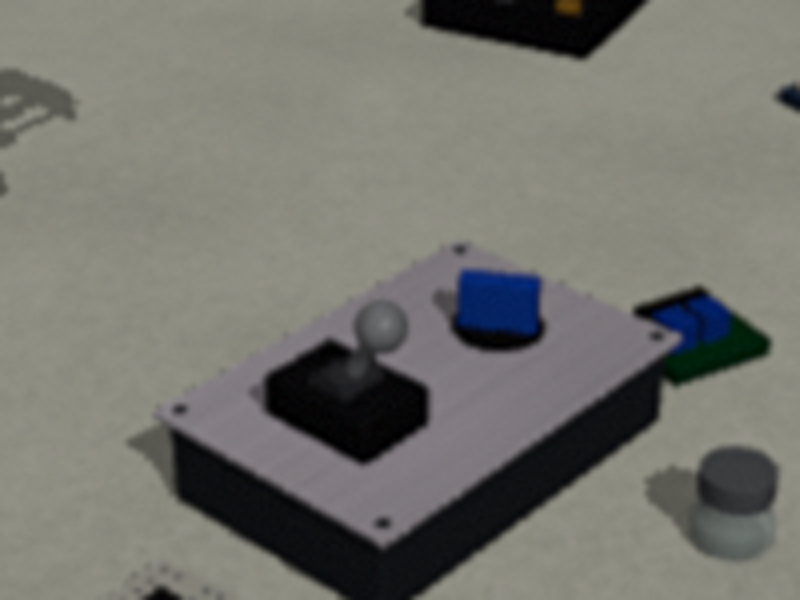

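View pics/w10.png

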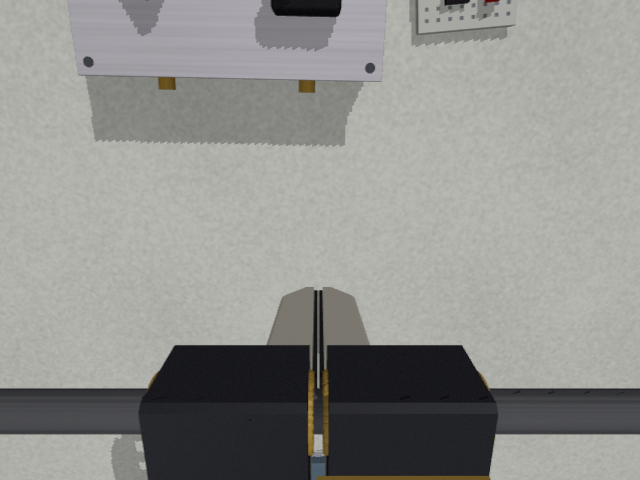

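The lever leans fully to +x: the top and scene cameras put the ball at x = 0.644, against 0.645 expected for on. The knob bar is unchanged at about 28.5°, the bystanders are where they were, and the arm is clear. Handing in.

```bash
python3 - <<'E'
from cell import ctrl
print(ctrl.hand_in(), ctrl.sense()['time'])
E
```

```text
the job is handed in; nothing more can be done
the job is handed in; nothing more can be done
```

The knob is set four clicks clockwise of its anticlockwise stop, and the toggle was then pushed fully over to on. The job was handed in at about 24 s.

- **Stop:** The knob reached the stop two clicks anticlockwise of where it started. The torque there rose to about 0.19 N m, well under the 0.4 N m limit, at about 1.7 N m/rad.
- **Clicks:** I turned it back 96° from the end detent. The torque was near zero at the end detent, at one click and at four clicks. I felt the ripple over the first and fourth clicks but turned through the second and third without sampling.
- **Knob at rest:** After release the bar lay at about 28°, 48° clockwise of its start. That is the two net clicks it should show.
- **Toggle:** The lever stopped moving under a 17 N push, and the ball ended at x = 0.644 m against about 0.645 m expected for on. A few network readings of the ball during the push were a few mm off this.
- **Bystanders:** The relay, breadboard and jar were not touched, and their positions match the start to within 4 mm of picture noise.
- **What disagreed:** The cameras put the fingertips about 27 mm higher than the reported TCP. The first grasp therefore closed on air just above the bar, without contact, and I regrasped 23 mm lower.

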